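Print a card in the guarded bench press

ROBOT

A 6-joint arm with a two-finger parallel gripper is mounted at the origin on the work surface. World frame = base frame: x ahead of the robot, y to its left, z up, the work surface at z = 0. Lengths are in mm, angles in rad, forces in N, time in s.
With the tool pointing down it reaches from about 350 to 975 mm from the base axis. Payload 7.1 kg.
Tool frame: the origin (TCP) lies at the very end of the fingers, on their centre line; the grasp point (between the pads) lies 19 mm behind it (ctrl.grip_depth is the distance from the TCP to the grasp point, in mm); x points along the fingers, z is the direction in which the jaws open and shut, and the axes are right-handed (so a half turn about x gives the same grasp; the last joint's range is limited). The gripper opens to 88 mm and grips with 3 to 60 N. Pads are 20 mm wide; open, the fingers measure 115 mm over their backs; the gripper's body (75 mm by 178 mm) begins 61 mm behind the grasp point.
Start: joints at [-1.167, 0.423, 1.63, -0, 1.089, -0.019], TCP at [256.462, -569.94, 222.675] pointing down, gripper open.
Joint ranges: [-3, 3], [-0.9, 2.11], [0.09, 2.58], [-1.31, 4.45], [0.11, 2.69], [-2.54, 2.54]. Speed limits (rad/s): [2.39, 2.39, 3.01, 3.14, 3.14, 3.14].

INTERFACE

Orientations are given as a rotation vector (axis times angle).
In Python, from workcell import ctrl gives the robot as it stands. The module is installed in compiled form; this text tells all that it offers.
- The arm moves only by the tool send_rows, never from a script. Its argument "rows" is a list of rows, each a list of 4 numbers: the shift along the tool's x, y, z in mm, then the turn about the tool's x in rad. In form: [[x, y, z, turn], ...]. A call has 1 to 10 rows; each row shifts and turns the pose as measured when the row begins, along the tool's axes as they then stand; what a row does not reach is not made up. A row lasts 1/12 s, in which the tool goes at most 41.7 mm and 7.16 degrees, less where a joint would pass 70% of its speed; a pose out of reach is approached as far as the arm can. A call with a gripper value outside its range is refused whole. "fingers" is the opening, from 0 (shut) to 1 (fully open), set as the call begins (left out, the last holds). The fingers move at their own pace and stop on an object; the grip force is fixed at half the most. Time passes only in rows, so rows that do not move let the fingers close. It gives the time, the measured TCP pose, the force and the opening at its end, in the units of the state.
- ctrl.get_obs(): the state, without advancing time (a new reading comes with each control period).
- ctrl.get_image(name): name is "scene" or "top" or "wrist"; returns a dict with "img" (420x560x3 uint8, red, green, blue), "depth" (420x560 float32, mm along the optical axis (not along the pixel's ray), 0 where there is no reading), "mtx" (3x3 intrinsics, pixels), "world_from_camera" (4x4, takes a point from camera to world coordinates). Camera axes: x right, y down, z forward; pixel columns grow to the right and rows downward; lengths in mm; the calibration is good to about 2 mm. A picture is of the moment at which its call begins.
- ctrl.close_job(): hands the job in, once; it reports no verdict.
The state is a dict: "t": time; "qpos": joint angles; "qvel": joint speeds; "joint_torque": joint torques, N m; "ee_pos": TCP position; "orientation": TCP orientation; "ft_force": force on the tool from outside, world axes, zero at the start; "moment": the same for the moment, N m; "width": finger opening in mm.
Only numpy, scipy, OpenCV 4.12 (cv2) and the standard library are available. Lean on these libraries where they do the work, as an engineer would, in place of code of your own. Each camera call takes 0.05 s, during which the arm holds its last target.

TASK

Print the yellow card in the bench press. First, with the fingertips only, push the loose metal card carrier straight in until it is fully home against its back stop, without lifting or tipping it. Then reach down through the window in the green guard, without touching the guard, press the red lever pad all the way down, keep it down for a full second, let it come back up and withdraw, leaving the carrier home and everything else on the table where it was.

Things in the scene. Friction and masses are not known exactly. Their poses are not given: they have to be found in the camera images.
- press: Grey bench press fixed to the table; base plate 290 x 200 x 20 mm, nothing of it above the guard's top (190 mm). Origin on the table straight below the centre of the guard window; x points from its open front (robot side) to the column at the back, y left, z up. The carrier is pushed along +x between two steel rails on the base plate; the column's face at x = 85 mm is its back stop.
- window (a point): Centre of the window (90 mm along the press's x, 110 mm along y), level with the guard's top face, 190 mm above the table; z up.
- guard: Green guard, a cage over the press that must not be touched: same origin and axes as the press. Level top plate 6 mm thick (top face at z = 190 mm), 130 mm along x, 200 mm along y, with the window in its middle. Front face at x = -65 mm, from z = 104 to 190 mm, the carrier passes beneath it; barred sides at y = +-100 mm.
- pad_top (a point): Centre of the top face of the red lever pad (40 mm along the press's x, 50 mm along y), in the middle of the window; when up, level and 12 mm below the guard's top face. Pressed straight down it sinks 24 mm and tilts 0.22 rad; a spring resists with about 4 N at first, 8 N when fully down on a hard stop, and lifts it again when released.
- lever (a joint): Angle of the lever, rad: 0 = up (rest), 0.22 = fully down against its stop. Hinged 110 mm behind the pad's centre. The stamp under the guard sinks with it.
- push_face (a point): Centre of the front (robot-side) face of the upright push plate on the loose card carrier, 50 mm above the table; x points into the press. Plate 80 mm wide, 10 mm thick, top 25 mm above this point. At the start it is 25 to 55 mm too far out; fully home it is at x = -130 mm of the press (65 mm in front of the guard).
- carrier: The loose carrier: flat aluminium board 215 x 110 x 14 mm, about 0.6 kg, yellow card on top, push plate at its robot-side end; lies on the base plate between the rails with 2 mm play each side. Origin at the centre of its underside, axes as the press.
- wood_stamp: Loose light wooden hand stamp, round, 44 mm across, 78 mm high, beside the press; origin at the centre of its underside. Leave alone.
- ink_jar: Loose amber jar, 52 mm across, 65 mm high, beside the press; origin at the centre of its underside. Leave alone.
- print_block: Loose light wooden block 60 x 45 x 30 mm, beside the press; origin at the centre of its underside. Leave alone.
- ink_cup: Loose white cup, 60 mm across, 50 mm high, beside the press; origin at the centre of its underside. Leave alone.
- brush: Loose brush lying on the table, 170 mm long; origin at the middle of its underside. Leave alone.
- scraper: Loose spatula lying on the table, 180 mm long; origin at the middle of its underside. Leave alone.
Not all that is in view belongs to the job. Of the things shaped like the carrier, the aluminium one is meant.

How it is judged:
By the outcome, as a careful person would: the job done as asked, in the order asked, and still so for the second after the job is handed in, with the robot touching nothing.
It also fails if it takes over 54 s, if anything falls off the work surface, if the arm or the gripper's body presses on something with over 40 N, if the wrist force passes 120 N, or if a joint passes its speed limit or range.

## Working session

There is one attempt and no reset: what is moved stays moved. The work goes in short steps, Python scripts to look and compute and a tool call to move; the robot and the scene stay as the last step left them, time stands still between calls to the robot, and variables do not carry over. Pictures are saved under pics/ and viewed, and the job is handed in when it is done.

Besides the shell and the picture viewer there is one more tool, called after "Call:" as name(argument=value, ...) on one line, values as JSON. send_rows: Moves the arm, as the interface text tells. Its arguments: {"type":"object","properties":{"rows":{"type":"array"},"fingers":{"type":"number"}},"required":["rows"]}

```bash
mkdir -p pics; python3 - <<'E'
from workcell import ctrl
import cv2
print(ctrl.get_obs(), ctrl.grip_depth)
for n in ["scene","top"]:
    d=ctrl.get_image(n); cv2.imwrite(f"pics/{n}0.png",d["img"][:,:,::-1]); print(n,d["mtx"],d["world_from_camera"].round(3))
    import numpy as np; np.savez(f"{n}0.npz",**d)
E
```

```text
{'t': 0.0, 'qpos': array([-1.16702799e+00,  4.23841201e-01,  1.63068067e+00, -8.43628324e-06,
        1.08864298e+00, -1.89833460e-02]), 'qvel': array([ 0.00028567, -0.00034452, -0.00113157, -0.0012433 ,  0.00136526,
        0.00091525]), 'joint_torque': array([ 4.71914682e-03, -5.44602942e+01, -2.73664963e+01,  6.44710497e-02,
        2.26577790e-02, -1.20667960e-04]), 'ee_pos': array([ 256.22754014, -569.44146251,  221.90516115]), 'orientation': array([ 0.89329727,  1.38137789, -0.8918632 ]), 'ft_force': array([-0.52417597, -0.23162939,  0.52073326]), 'moment': array([0.03632945, 0.04423119, 0.01999249]), 'width': 87.9853300777044} 18.700000000000003
scene [[528.44284621   0.         275.0619701 ]
 [  0.         528.44284621 222.85716527]
 [  0.           0.           1.        ]] [[ 8.410000e-01  3.780000e-01 -3.870000e-01  1.076428e+03]
 [ 5.410000e-01 -5.630000e-01  6.250000e-01 -8.812600e+02]
 [ 1.800000e-02 -7.350000e-01 -6.780000e-01  1.089598e+03]
 [ 0.000000e+00  0.000000e+00  0.000000e+00  1.000000e+00]]
top [[546.38391322   0.         277.78522812]
 [  0.         546.38391322 212.07067677]
 [  0.           0.           1.        ]] [[ 6.000000e-03 -9.970000e-01  7.600000e-02  4.302120e+02]
 [-1.000000e+00 -5.000000e-03  1.400000e-02 -1.222300e+01]
 [-1.400000e-02 -7.600000e-02 -9.970000e-01  1.660697e+03]
 [ 0.000000e+00  0.000000e+00  0.000000e+00  1.000000e+00]]
```

View pics/scene0.png

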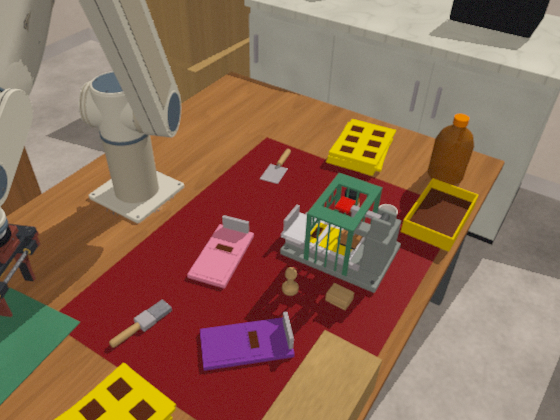

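View pics/top0.png

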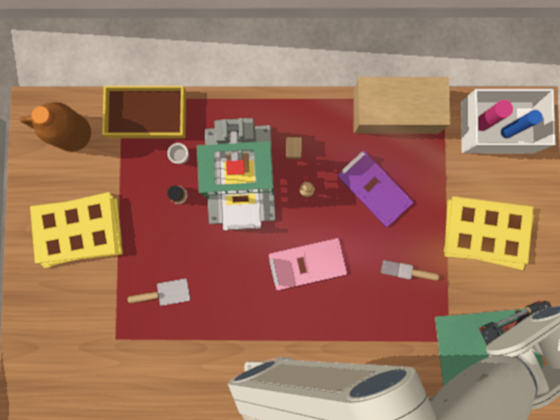

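The scene view shows the press and green guard at about (345,225). In the top view the guard is at about (235,167), the red pad at (236,168) and the push plate near (241,227). Next I measure these.

```bash
cat > h.py <<'E'
import numpy as np,cv2
def pts(d):
    h,w=d["depth"].shape; K=d["mtx"];T=d["world_from_camera"]
    u,v=np.meshgrid(np.arange(w),np.arange(h)); z=d["depth"]
    P=np.stack([(u-K[0,2])/K[0,0]*z,(v-K[1,2])/K[1,1]*z,z],-1)
    return P@T[:3,:3].T+T[:3,3]
def ray(d,uv,zp):
    K=d["mtx"];T=d["world_from_camera"]; uv=np.atleast_2d(uv).astype(float)
    r=np.c_[(uv[:,0]-K[0,2])/K[0,0],(uv[:,1]-K[1,2])/K[1,1],np.ones(len(uv))]@T[:3,:3].T
    return T[:3,3]+r*((zp-T[2,3])/r[:,2])[:,None]
E
python3 - <<'E'
from h import *
for n in ["top","scene"]:
    d=np.load(n+"0.npz"); P=pts(d); hsv=cv2.cvtColor(d["img"],cv2.COLOR_RGB2HSV)
    H,S,V=[hsv[...,i].astype(int) for i in range(3)]
    ok=(d["depth"]>0)
    g=(H>60)&(H<95)&(S>90)&ok&(abs(P[...,2]-190)<5)&(P[...,1]>-100)
    G=P[g]; 
    W=ray(d,np.argwhere(g)[:,::-1],190)
    r=cv2.minAreaRect(W[:,:2].astype(np.float32)); print(n,"guard",g.sum(),G[:,2].mean(),r,cv2.boxPoints(r).round(1).tolist())
    rd=((H<6)|(H>174))&(S>180)&(V>150)&ok&(P[...,2]>150)&(P[...,2]<195)
    print("red",rd.sum(),P[rd].mean(0),P[rd].std(0))
    W=ray(d,np.argwhere(rd)[:,::-1],178)
    print(cv2.minAreaRect(W[:,:2].astype(np.float32)))
    m=ok&(abs(P[...,2]-73)<8)&(np.hypot(*(P[...,:2]-G[:,:2].mean(0)).transpose(2,0,1))<260)&(S<70)&(V>100)&(P[...,0]<G[:,0].mean()-70)
    nn,lab,st,c=cv2.connectedComponentsWithStats(m.astype(np.uint8))
    for i in range(1,nn):
        if st[i,4]>8:
            W=ray(d,np.argwhere(lab==i)[:,::-1],75); print("plate",st[i],P[lab==i].mean(0),cv2.minAreaRect(W[:,:2].astype(np.float32)))
    x,y=(170,100) if n=="top" else (240,150)
    w,h=(140,150) if n=="top" else (190,140)
    cv2.imwrite(f"pics/{n}c.png",cv2.resize(d["img"][y:y+h,x:x+w,::-1],None,fx=4,fy=4,interpolation=cv2.INTER_CUBIC))
E
```

```text
top guard 253 189.6169842225267 ((665.39892578125, 126.797607421875), (125.7499008178711, 195.76840209960938), 4.147512435913086) [[595.5999755859375, 219.89999389648438], [609.7999877929688, 24.600000381469727], [735.2000122070312, 33.70000076293945], [721.0, 229.0]]
red 209 [666.50816212 126.7389354  176.98560925] [ 9.9647365  13.50834945  3.35358583]
((666.91357421875, 126.9944839477539), (33.2171630859375, 44.14805221557617), 0.2415027618408203)
plate [227 225  28   5  87] [508.82105884 119.18900518  73.30134917] ((508.78240966796875, 118.605224609375), (10.27319049835205, 78.76665496826172), 4.72092342376709)
scene guard 1446 190.00652949258443 ((670.417236328125, 124.98912048339844), (129.86367797851562, 201.39431762695312), 3.4952449798583984) [[599.5, 221.5], [611.7000122070312, 20.5], [741.4000244140625, 28.399999618530273], [729.0999755859375, 229.5]]
red 193 [668.86739643 125.41791253 177.87210412] [11.50520395 15.25068844  2.23687082]
((669.309326171875, 125.01058197021484), (39.59421157836914, 54.63943862915039), 3.099026918411255)
plate [284 205  16  18  97] [513.91542737 116.15388044  72.93629112] ((515.0826416015625, 114.48577880859375), (14.34197998046875, 87.29423522949219), 3.1645195484161377)
```

View pics/topc.png

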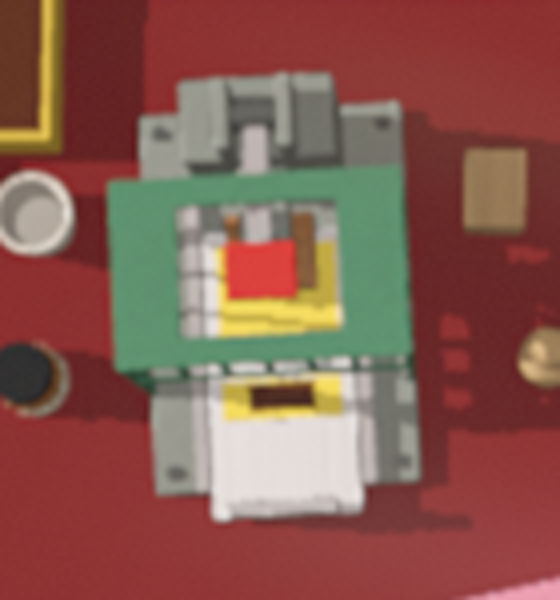

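View pics/scenec.png

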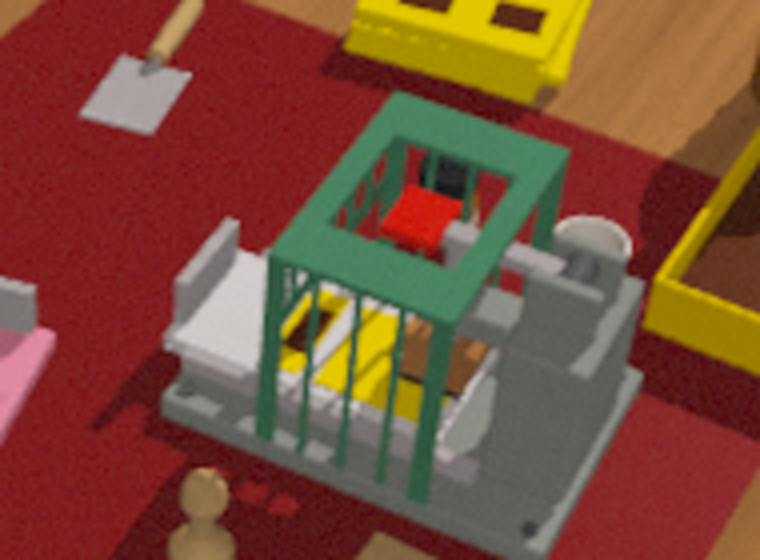

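```bash
cat >> h.py <<'E'
from scipy.spatial.transform import Rotation as Rn
YAW=np.radians(3.9); C=np.array([667.5,126.0,0])
PX=np.array([np.cos(YAW),np.sin(YAW),0]);PY=np.array([-np.sin(YAW),np.cos(YAW),0])
def rel(target,o):
    "shift in tool axes"
    R=Rn.from_rotvec(o["orientation"]).as_matrix(); return R.T@(np.asarray(target)-o["ee_pos"])
def press(x,y,z): return C+PX*x+PY*y+[0,0,z]
def topress(p): d=np.asarray(p)-C; return np.array([d@PX,d@PY,d[2]])
def turn(o):
    R=Rn.from_rotvec(o["orientation"]).as_matrix()
    # turn t about tool x so z -> +-PY
    out=[]
    for s in(1,-1):
        v=R.T@(s*PY); out.append(np.arctan2(-v[1],v[2]))
    return out
E
python3 - <<'E'
from h import *
from workcell import ctrl
o=ctrl.get_obs(); R=Rn.from_rotvec(o["orientation"]).as_matrix(); print(R.round(3)); print(turn(o),o["qpos"][5])
print("plate",topress([509,119,75]),topress([514,115.5,75]))
t=turn(o)[int(np.argmin(np.abs(turn(o))))]
R2=R@Rn.from_rotvec([t,0,0]).as_matrix(); print(R2.round(3), R2.T@(press(-200,0,222)-o["ee_pos"]))
E
```

```text
[[-0.001  0.912  0.41 ]
 [ 0.001  0.41  -0.912]
 [-1.     0.    -0.001]]
[np.float64(-2.7868222969037664), np.float64(0.35477035668602697)] -0.019022005953896554
plate [-158.60906523    3.79663362   75.        ] [-1.53858697e+02 -3.53378107e-02  7.50000000e+01]
[[-0.001  0.998  0.068]
 [ 0.001  0.068 -0.998]
 [-1.    -0.    -0.001]] [   0.72874499  257.56972959 -665.9053439 ]
```

Call:
send_rows(rows=[[0,0,0,0.118],[0,0,0,0.118],[0,0,0,0.118],[0,12,-31,0],[0,12,-31,0],[0,12,-31,0],[0,12,-31,0],[0,12,-31,0],[0,12,-31,0],[0,12,-31,0]], fingers=0.27)

```text
t: 0.93
ee_pos: [328.0, -343.7, 217.9]
orientation: [1.18, 1.235, -1.179]
ft_force: [0.1, 0.5, -1.3]
width: 25.3
```

```bash
cat > st.py <<'E'
import sys
from h import *
from workcell import ctrl
o=ctrl.get_obs()
t=turn(o); print("t",round(o["t"],2),"press",topress(o["ee_pos"]).round(1),"F",o["ft_force"].round(1),"turn",np.round(t,3),"w",round(o["width"],1))
if len(sys.argv)>3: print("rel",rel(press(*map(float,sys.argv[1:4])),o).round(1))
R=Rn.from_rotvec(o["orientation"]).as_matrix(); print(R.round(3).tolist())
E
python3 st.py -200 0 200
```

```text
t 0.93 press [-370.7 -445.5  217.9] F [ 0.1  0.5 -1.3] turn [ 3.115 -0.026] w 25.3
rel [  19.6  159.  -449.8]
[[-0.004, 0.999, 0.042], [0.005, 0.042, -0.999], [-1.0, -0.003, -0.005]]
```

Call:
send_rows(rows=[[0,13,-36,-0.026],[0,13,-37,0],[0,13,-37,0],[0,13,-37,0],[0,13,-37,0],[0,13,-37,0],[0,13,-37,0],[0,13,-37,0],[0,13,-37,0],[0,13,-37,0]])

```text
t: 1.77
ee_pos: [433.3, 51.0, 218.9]
orientation: [1.164, 1.245, -1.162]
ft_force: [0.1, -0.7, -0.2]
width: 23.9
```

```bash
python3 st.py -220 0 200
```

```text
t 1.77 press [-238.7  -58.9  218.9] F [ 0.1 -0.7 -0.2] turn [ 3.138 -0.004] w 23.9
rel [ 19.1  18.6 -58.9]
[[-0.003, 0.998, 0.064], [0.005, 0.064, -0.998], [-1.0, -0.003, -0.005]]
```

Call:
send_rows(rows=[[0,6,-20,-0.004],[0,6,-20,0],[0,6,-18,0],[0,0,0,0],[0,0,0,0]])

```text
t: 2.18
ee_pos: [448.0, 120.5, 218.6]
orientation: [1.154, 1.252, -1.151]
ft_force: [0.0, 0.3, 0.2]
width: 23.6
```

```bash
python3 st.py -200 0 45; python3 - <<'E'
from h import *
from workcell import ctrl
for n in ["wrist","top"]:
    d=ctrl.get_image(n); np.savez(n+"1.npz",**d); cv2.imwrite(f"pics/{n}1.png",d["img"][:,:,::-1])
    print(d["world_from_camera"].round(3))
E
```

```text
t 2.18 press [-219.4    9.5  218.6] F [0.  0.3 0.2] turn [-3.131  0.011] w 23.6
rel [173.5  19.8  10.7]
[[-0.004, 0.997, 0.079], [0.006, 0.079, -0.997], [-1.0, -0.003, -0.006]]
[[ 8.00000e-02 -9.60000e-01 -2.68000e-01  5.21151e+02]
 [-9.97000e-01 -7.90000e-02 -1.60000e-02  1.24654e+02]
 [-6.00000e-03  2.69000e-01 -9.63000e-01  3.80216e+02]
 [ 0.00000e+00  0.00000e+00  0.00000e+00  1.00000e+00]]
[[ 6.000000e-03 -9.970000e-01  7.600000e-02  4.302120e+02]
 [-1.000000e+00 -5.000000e-03  1.400000e-02 -1.222300e+01]
 [-1.400000e-02 -7.600000e-02 -9.970000e-01  1.660697e+03]
 [ 0.000000e+00  0.000000e+00  0.000000e+00  1.000000e+00]]
```

View pics/wrist1.png

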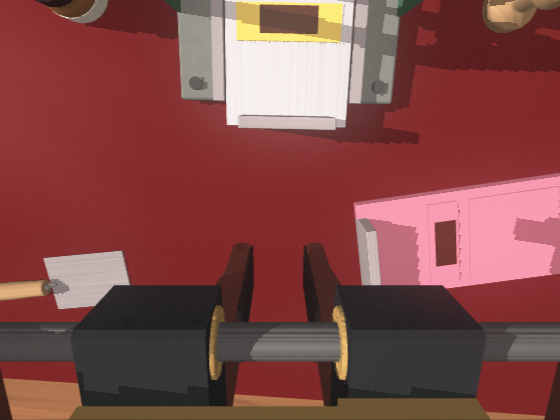

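View pics/top1.png

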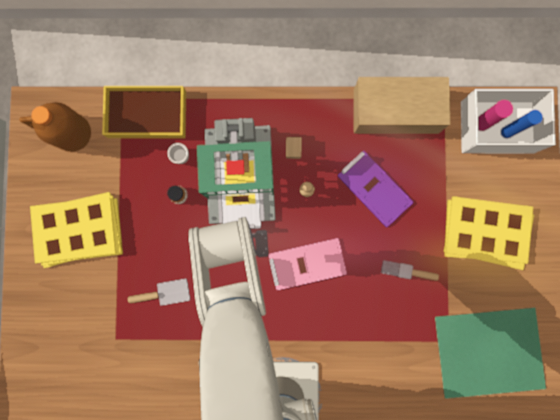

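The wrist view shows the push plate at about (287,122), spanning columns 238–335. The base plate's front corners are at about (182,98) and (390,103). The pink carrier lies to the right, clear of the path. I'll check the pose from these points.

```bash
python3 - <<'E'
from h import *
d=np.load("wrist1.npz"); P=pts(d)
c=ray(d,[[182,98],[390,103]],20); print("base front corners",c.round(1),[topress(p).round(1) for p in c], np.degrees(np.arctan2(c[0]-c[1],1))[:0])
v=c[0]-c[1]; print("len",np.linalg.norm(v),"yaw",np.degrees(np.arctan2(-v[0],v[1])))
print("z at base",P[97,190,2],P[102,380,2])
for uv in [(287,120),(287,124),(287,127),(240,120),(333,121),(260,100)]:
    print(uv,P[uv[1],uv[0]].round(1),topress(P[uv[1],uv[0]]).round(1))
m=(abs(P[...,2]-74)<4)&(P[...,0]>450); m[:, :200]=0;m[:,360:]=0
W=ray(d,np.argwhere(m)[:,::-1],75); r=cv2.minAreaRect(W[:,:2].astype(np.float32)); print("plate",m.sum(),r,topress([*r[0],75]))
cv2.imwrite("pics/w1c.png",cv2.resize(d["img"][0:160,160:420,::-1],None,fx=3,fy=3,interpolation=cv2.INTER_CUBIC))
E
```

```text
base front corners [[521.4 217.7  20. ]
 [532.6  21.6  20. ]] [array([-139.5,  101.4,   20. ]), array([-141.7,  -95. ,   20. ])] []
len 196.4729294017812 yaw 3.2582644837326917
z at base 19.871326808380445 20.283404742169125
(287, 120) [511.  118.3  74.4] [-156.6    3.    74.4]
(287, 124) [507.9 118.1  75.7] [-159.7    2.9   75.7]
(287, 127) [505.5 117.8  74.7] [-162.2    2.9   74.7]
(240, 120) [508.  156.3  75.5] [-157.    41.1   75.5]
(333, 121) [513.3  81.1  75.2] [-156.9  -34.3   75.2]
(260, 100) [525.3 143.4  33.8] [-140.7   27.1   33.8]
plate 1236 ((509.15802001953125, 118.51017761230469), (10.029744148254395, 79.0101318359375), 3.3849401473999023) [-158.48472655    3.29719775   75.        ]
```

View pics/w1c.png

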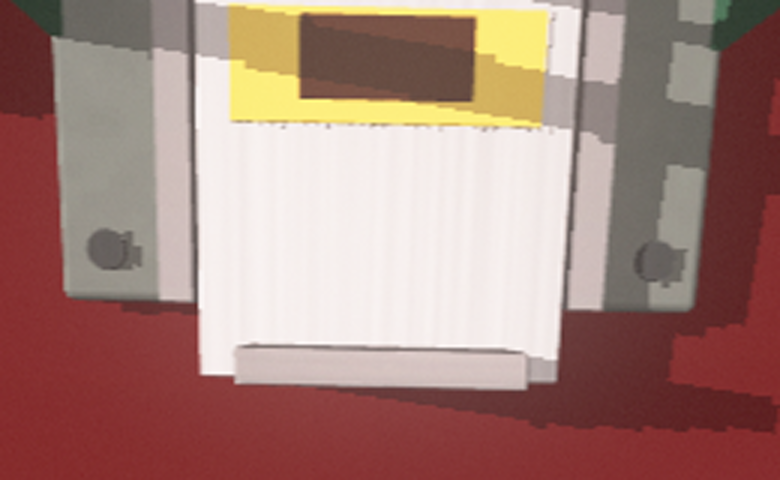

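```bash
sed -i 's/radians(3.9)/radians(3.5)/; s/667.5,126.0/669,127.3/' h.py; python3 -c "
from h import *
print(topress([509.2,118.5,75]))"; python3 st.py -200 0.5 42
```

```text
[-160.03916794    0.97197039   75.        ]
t 2.28 press [-221.1    5.9  218.7] F [ 0.1 -0.4 -0.4] turn [-3.126  0.016] w 23.8
rel [176.6  21.5   6.8]
[[-0.003, 0.997, 0.077], [0.006, 0.077, -0.997], [-1.0, -0.003, -0.006]]
```

Call:
send_rows(rows=[[20,6,1.5,-0.015],[24,6,1,0],[26,4,1,0],[26,3,1,0],[26,2,1,0],[24,0,0,0],[18,0,0,0],[10,0,0,0],[0,0,0,0]])

```text
t: 3.03
ee_pos: [471.3, 106.1, 40.4]
orientation: [1.156, 1.248, -1.146]
ft_force: [-0.9, -0.1, -0.1]
width: 23.6
```

```bash
python3 st.py -177 0.5 42
```

```text
t 3.03 press [-198.7   -9.1   40.4] F [-0.9 -0.1 -0.1] turn [-3.123  0.018] w 23.6
rel [-1.4 21.8 -9.2]
[[0.003, 0.997, 0.079], [0.006, 0.079, -0.997], [-1.0, 0.003, -0.006]]
```

Call:
send_rows(rows=[[-1,3,-5,0.02],[0,3,-4,0],[0,3,0,0],[0,0,0,0],[0,0,0,0]])

```text
t: 3.45
ee_pos: [481.2, 113.7, 44.2]
orientation: [1.174, 1.236, -1.161]
ft_force: [-0.3, -0.0, -1.3]
width: 23.8
```

```bash
python3 st.py -177 0.5 42
```

```text
t 3.45 press [-188.3   -2.1   44.2] F [-0.3 -0.  -1.3] turn [ 3.137 -0.005] w 23.8
rel [ 2.3 11.2 -2.6]
[[0.005, 0.998, 0.057], [0.006, 0.057, -0.998], [-1.0, 0.005, -0.006]]
```

Call:
send_rows(rows=[[1,3,-2,-0.003],[1,3,-1,0],[0,3,0,0],[0,3,0,0],[0,2,0,0],[0,2,0,0]])

```text
t: 3.95
ee_pos: [493.9, 117.4, 43.0]
orientation: [1.166, 1.243, -1.165]
ft_force: [-7.0, 0.3, 4.9]
width: 23.6
```

```bash
python3 st.py -140 0.5 42; python3 - <<'E'
from h import *
from workcell import ctrl
d=ctrl.get_image("wrist"); cv2.imwrite("pics/w2.png",d["img"][:,:,::-1])
E
```

```text
t 3.95 press [-175.3    0.8   43. ] F [-7.   0.3  4.9] turn [ 3.141 -0.   ] w 23.6
rel [ 0.9 35.3  0.3]
[[-0.004, 0.998, 0.061], [0.005, 0.061, -0.998], [-1.0, -0.003, -0.005]]
```

View pics/w2.png

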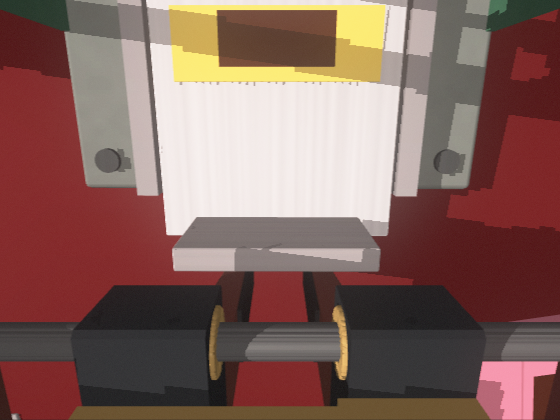

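Call:
send_rows(rows=[[0,3,0,0],[0,3,0,0],[0,3,0,0],[0,3,0,0],[0,3,0,0]])

```text
t: 4.42
ee_pos: [497.4, 116.7, 40.9]
orientation: [1.151, 1.26, -1.184]
ft_force: [-6.9, -0.0, 5.9]
width: 23.7
```

```bash
python3 st.py -140 0.5 42
```

```text
t 4.42 press [-1.719e+02 -1.000e-01  4.090e+01] F [-6.9 -0.   5.9] turn [-3.141  0.   ] w 23.7
rel [-2.  31.8 -0.6]
[[-0.029, 0.998, 0.061], [0.0, 0.061, -0.998], [-1.0, -0.029, -0.002]]
```

Call:
send_rows(rows=[[-0.6,8,0,0],[-0.6,8,0,0]])

```text
t: 4.58
ee_pos: [507.7, 117.0, 40.7]
orientation: [1.143, 1.268, -1.193]
ft_force: [-6.8, -0.5, 6.4]
width: 23.3
```

```bash
python3 st.py -140 0.5 42
```

```text
t 4.58 press [-161.6   -0.5   40.7] F [-6.8 -0.5  6.4] turn [-3.141e+00  1.000e-03] w 23.3
rel [-2.2 21.6 -1. ]
[[-0.041, 0.997, 0.062], [-0.002, 0.062, -0.998], [-0.999, -0.041, -0.001]]
```

Call:
send_rows(rows=[[-1,8,-0.5,0],[-1,8,-0.5,0]])

```text
t: 4.75
ee_pos: [520.5, 118.4, 40.9]
orientation: [1.138, 1.273, -1.2]
ft_force: [-1.6, -0.0, -3.0]
width: 23.7
```

```bash
python3 st.py -140 0.5 42
```

```text
t 4.75 press [-148.8    0.2   40.9] F [-1.6 -0.  -3. ] turn [-3.14e+00  1.00e-03] w 23.7
rel [-1.5  8.7 -0.3]
[[-0.049, 0.997, 0.062], [-0.003, 0.062, -0.998], [-0.999, -0.049, -0.0]]
```

Call:
send_rows(rows=[[0,5,0,0],[0,5,0,0]])

```text
t: 4.92
ee_pos: [522.4, 118.2, 39.4]
orientation: [1.127, 1.286, -1.215]
ft_force: [-24.1, -0.0, 19.6]
width: 24.0
```

```bash
python3 st.py -140 0.5 42
```

```text
t 4.92 press [-1.469e+02 -1.000e-01  3.940e+01] F [-24.1  -0.   19.6] turn [-3.141e+00  1.000e-03] w 24.0
rel [-3.   6.7 -0.6]
[[-0.069, 0.996, 0.062], [-0.006, 0.062, -0.998], [-0.998, -0.069, 0.001]]
```

```bash
python3 - <<'E'
from h import *
from workcell import ctrl
d=ctrl.get_image("wrist"); cv2.imwrite("pics/w3.png",d["img"][:,:,::-1]);np.savez("wrist3.npz",**d)
d=ctrl.get_image("scene"); cv2.imwrite("pics/s3.png",d["img"][:,:,::-1]);np.savez("scene3.npz",**d)
print(ctrl.get_obs()["ft_force"])
E
```

```text
[-18.1133946    0.29123494  12.61290188]
```

View pics/w3.png

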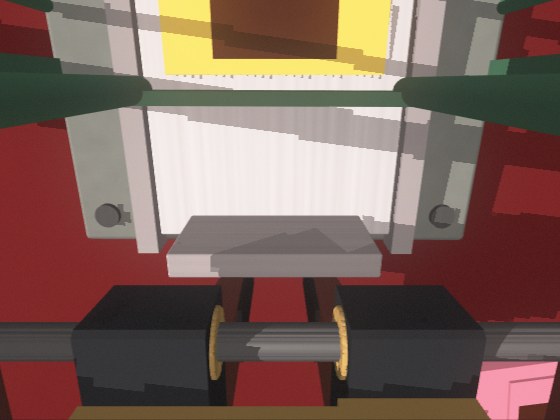

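View pics/s3.png

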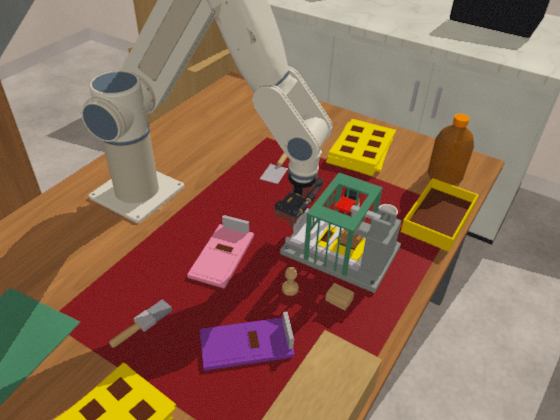

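```bash
python3 - <<'E'
from h import *
d=np.load("wrist3.npz"); P=pts(d)
c=ray(d,[[90,238],[464,240]],20); print([topress(p).round(1) for p in c])
# depth-based plate points
for uv in [(180,262),(275,262),(370,262),(275,250),(275,272),(275,274),(190,272),(360,272),(275,243),(100,237),(450,238),(120,236)]:
    print(uv,topress(P[uv[1],uv[0]]).round(1))
E
```

```text
[array([-141.5,   97.6,   20. ]), array([-142.4,  -98.8,   20. ])]
(180, 262) [-127.    35.6   74.2]
(275, 262) [-126.8    0.3   74.6]
(370, 262) [-126.   -34.6   76. ]
(275, 250) [-123.4    0.3   71.4]
(275, 272) [-130.3    0.3   75.8]
(275, 274) [-132.4    0.3   73.6]
(190, 272) [-131.1   32.1   74.4]
(360, 272) [-131.   -31.6   74.4]
(275, 243) [-123.5    0.3   64.9]
(100, 237) [-141.4   92.8   19. ]
(450, 238) [-141.5  -91.5   19.4]
(120, 236) [-140.1   81.5   20.4]
```

Call:
send_rows(rows=[[0,-8,0,0],[0,-8,0,0],[-2,-8,0,0],[-6,-8,0,0],[-6,-10,0,0],[-6,-10,0,0],[0,0,0,0],[0,0,0,0]])

```text
t: 5.68
ee_pos: [470.1, 115.3, 66.0]
orientation: [1.13, 1.283, -1.21]
ft_force: [-0.6, -0.3, 0.1]
width: 24.0
```

```bash
python3 st.py -140 0.5 50; python3 - <<'E'
from h import *
from workcell import ctrl
d=ctrl.get_image("wrist"); cv2.imwrite("pics/w4.png",d["img"][:,:,::-1]);np.savez("wrist4.npz",**d)
d=ctrl.get_image("top"); np.savez("top4.npz",**d); cv2.imwrite("pics/t4.png",cv2.resize(d["img"][100:250,170:310,::-1],None,fx=4,fy=4,interpolation=cv2.INTER_CUBIC))
E
```

```text
t 5.68 press [-1.993e+02  1.000e-01  6.600e+01] F [-0.6 -0.3  0.1] turn [-3.14e+00  1.00e-03] w 24.0
rel [12.2 60.2 -0.3]
[[-0.063, 0.996, 0.062], [-0.005, 0.062, -0.998], [-0.998, -0.064, 0.001]]
```

View pics/w4.png

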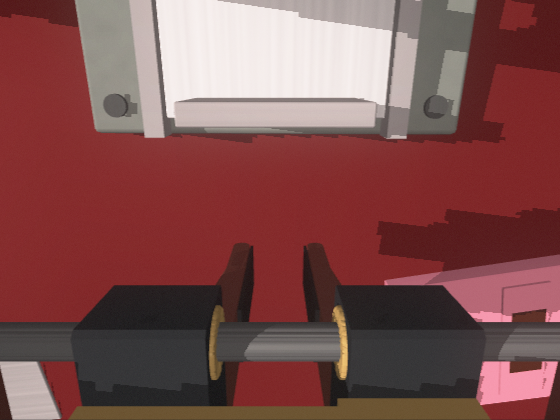

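View pics/t4.png

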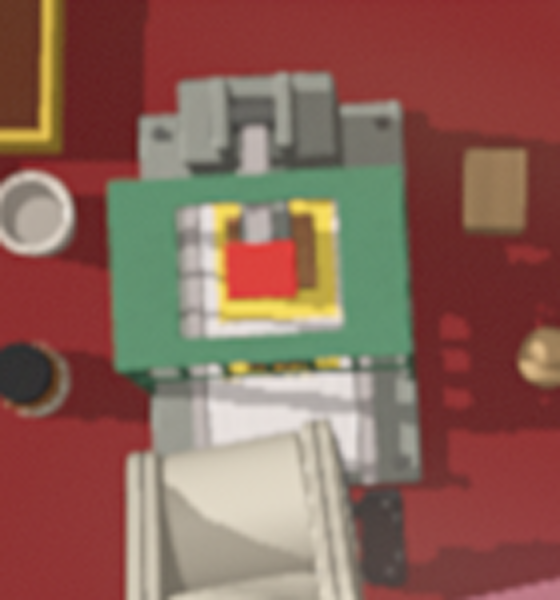

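```bash
python3 - <<'E'
from h import *
d=np.load("wrist4.npz"); P=pts(d); Q=np.apply_along_axis(lambda p:topress(p),2,P)
print(d["world_from_camera"][:3,3])
for u in (200,275,350):
    print(u,[(v,*Q[v,u].round(1)) for v in range(96,134,3)])
for u in (110,440):
    print(u,[(v,*Q[v,u].round(1)) for v in range(124,138,2)])
g=cv2.cvtColor(d["img"],cv2.COLOR_RGB2GRAY)
print(g[96:140,275].tolist()); print(g[120:140,115].tolist())
cv2.imwrite("pics/w4c.png",cv2.resize(d["img"][80:150,80:340,::-1],None,fx=3,fy=3,interpolation=cv2.INTER_NEAREST))
E
```

```text
[552.87269953 119.84582591 222.89505691]
200 [(96, np.float64(-122.9), np.float64(37.8), np.float64(34.7)), (99, np.float64(-123.5), np.float64(34.1), np.float64(53.4)), (102, np.float64(-123.7), np.float64(29.9), np.float64(74.5)), (105, np.float64(-124.9), np.float64(30.0), np.float64(74.2)), (108, np.float64(-126.0), np.float64(30.0), np.float64(74.9)), (111, np.float64(-127.2), np.float64(30.2), np.float64(74.1)), (114, np.float64(-128.2), np.float64(30.0), np.float64(75.4)), (117, np.float64(-129.3), np.float64(30.1), np.float64(75.5)), (120, np.float64(-130.6), np.float64(30.3), np.float64(74.8)), (123, np.float64(-131.7), np.float64(30.3), np.float64(75.1)), (126, np.float64(-132.8), np.float64(30.4), np.float64(75.1)), (129, np.float64(-140.6), np.float64(41.9), np.float64(20.2)), (132, np.float64(-142.3), np.float64(42.2), np.float64(19.3))]
275 [(96, np.float64(-122.8), np.float64(1.0), np.float64(33.5)), (99, np.float64(-123.5), np.float64(0.8), np.float64(52.6)), (102, np.float64(-123.7), np.float64(0.7), np.float64(73.7)), (105, np.float64(-124.7), np.float64(0.7), np.fl
[... 1911 characters left out ...]
64(20.4)), (126, np.float64(-138.7), np.float64(-88.9), np.float64(19.7)), (128, np.float64(-139.8), np.float64(-89.2), np.float64(19.4)), (130, np.float64(-141.0), np.float64(-89.6), np.float64(18.9)), (132, np.float64(-141.9), np.float64(-89.2), np.float64(20.1)), (134, np.float64(-143.4), np.float64(-90.8), np.float64(16.8)), (136, np.float64(-146.7), np.float64(-97.9), np.float64(1.0))]
[240, 221, 130, 126, 127, 122, 175, 194, 199, 200, 199, 198, 197, 197, 196, 196, 195, 196, 197, 197, 197, 196, 194, 195, 194, 193, 189, 188, 188, 190, 165, 123, 105, 140, 132, 123, 115, 81, 66, 64, 63, 81, 82, 83]
[145, 145, 146, 144, 143, 144, 145, 143, 140, 131, 121, 111, 89, 73, 78, 76, 78, 75, 77, 76]
```

View pics/w4c.png

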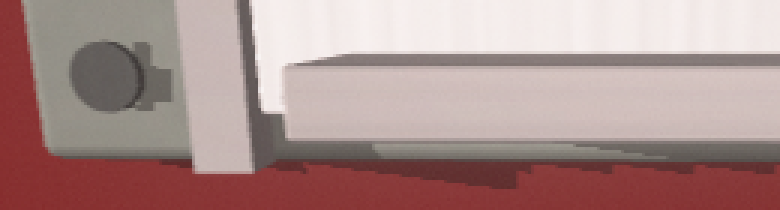

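```bash
python3 - <<'E'
from h import *
d=np.load("top0.npz")
f=lambda x,y:(170+x/4-.4,100+y/4-.4)
for z,pp in [(20,[(158,495),(418,482),(140,116),(400,102)]),(190,[(120,371),(412,355),(108,184),(405,167)])]:
    print(z,[topress(p).round(1) for p in ray(d,[f(*p) for p in pp],z)])
s=np.load("scene3.npz")
cv2.imwrite("pics/s3c.png",cv2.resize(s["img"][160:290,270:420,::-1],None,fx=5,fy=4.5,interpolation=cv2.INTER_CUBIC))
E
```

```text
20 [array([-142.7,   99.4,   20. ]), array([-143.8,  -96.6,   20. ]), array([147.5, 100.1,  20. ]), array([146.8, -98.7,  20. ])]
190 [array([-67.9,  98.2, 190. ]), array([ -68.2, -100.2,  190. ]), array([ 60.8, 100.7, 190. ]), array([  60.8, -102.4,  190. ])]
```

View pics/s3c.png

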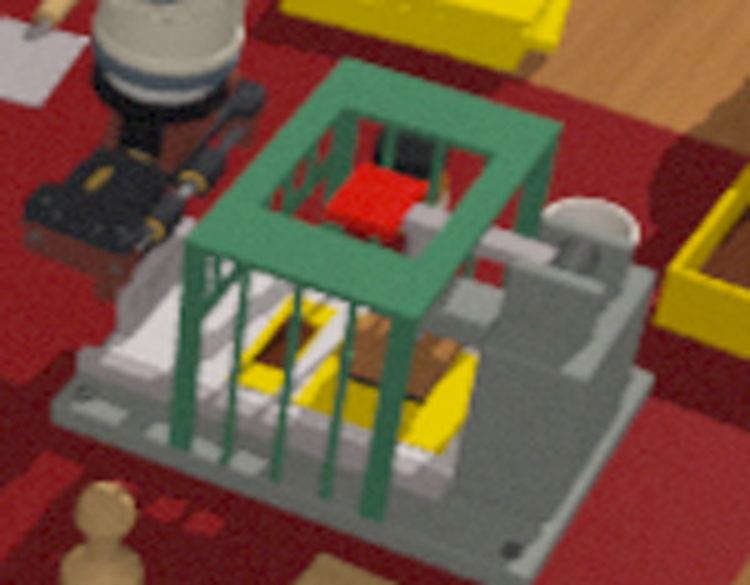

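Call:
send_rows(rows=[[6,12,0,0],[6,12,0,0],[0,12,0,0],[-1,6,0,0],[-1,0,0,0],[0,0,0,0]])

```text
t: 6.28
ee_pos: [518.7, 118.2, 49.2]
orientation: [1.131, 1.282, -1.21]
ft_force: [-0.1, -0.2, -0.3]
width: 23.5
```

```bash
python3 st.py -145 0.5 50
```

```text
t 6.28 press [-1.506e+02  1.000e-01  4.920e+01] F [-0.1 -0.2 -0.3] turn [-3.141e+00  1.000e-03] w 23.5
rel [-1.2  5.5 -0.4]
[[-0.062, 0.996, 0.062], [-0.005, 0.062, -0.998], [-0.998, -0.063, 0.001]]
```

Call:
send_rows(rows=[[-0.4,6,0,0],[-0.6,9,0,0]])

```text
t: 6.45
ee_pos: [522.8, 118.0, 47.8]
orientation: [1.118, 1.297, -1.229]
ft_force: [-44.7, 2.6, 40.2]
width: 23.9
```

```bash
python3 st.py -145 0.5 50
```

```text
t 6.45 press [-146.5   -0.3   47.8] F [-44.7   2.6  40.2] turn [ 3.141 -0.   ] w 23.9
rel [-2.3  1.3 -0.8]
[[-0.087, 0.994, 0.061], [-0.007, 0.061, -0.998], [-0.996, -0.087, 0.002]]
```

Call:
send_rows(rows=[[0,-8,0,0],[0,-10,0,0],[0,-14,0,0],[-4,-14,0,0],[-10,-14,0,0],[-25,-6,0,0],[-35,0,0,0],[-35,0,0,0],[-35,0,0,0],[-35,0,0,0]], fingers=0)

```text
t: 7.28
ee_pos: [460.7, 113.7, 231.5]
orientation: [1.105, 1.309, -1.245]
ft_force: [0.8, 0.3, -0.1]
width: 0.8
```

```bash
python3 st.py 0 0 270;python3 - <<'E'
from h import *
from workcell import ctrl
d=ctrl.get_image("wrist"); cv2.imwrite("pics/w5.png",d["img"][:,:,::-1]);np.savez("wrist5.npz",**d)
E
```

```text
t 7.28 press [-208.8   -0.9  231.5] F [ 0.8  0.3 -0.1] turn [-3.141  0.   ] w 0.8
rel [-60.6 203.5  -0.5]
[[-0.106, 0.992, 0.062], [-0.012, 0.061, -0.998], [-0.994, -0.107, 0.005]]
```

View pics/w5.png

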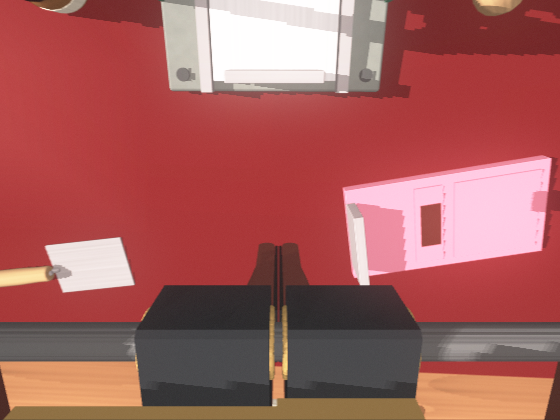

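The wrist view shows the carrier's push plate at about (275,76), square between the rails, with the fingers clear. Next I raise the tool and move over the window.

Call:
send_rows(rows=[[-24,4,0,0],[-24,10,0,0],[-2,20,0,0],[-2,20,0,0],[-2,20,0,0],[-2,20,0,0],[-2,20,0,0],[-1,10,0,0],[0,0,0,0],[0,0,0,0]])

```text
t: 8.17
ee_pos: [600.7, 123.4, 294.3]
orientation: [1.123, 1.29, -1.219]
ft_force: [0.9, 0.9, 0.5]
width: 0.0
```

```bash
python3 st.py 0 0 230;python3 - <<'E'
from h import *
from workcell import ctrl
d=ctrl.get_image("wrist"); cv2.imwrite("pics/w6.png",d["img"][:,:,::-1]);np.savez("wrist6.npz",**d)
P=pts(d); hsv=cv2.cvtColor(d["img"],cv2.COLOR_RGB2HSV); H,S,V=[hsv[...,i].astype(int) for i in range(3)]
g=(H>60)&(H<95)&(S>90)&(abs(P[...,2]-190)<4); print("guard",g.sum())
G=P[g]; print(G.min(0),G.max(0))
rd=((H<5)|(H>175))&(S>200)&(abs(P[...,2]-178)<4)
r=cv2.minAreaRect(P[rd][:,:2].astype(np.float32)); print(rd.sum(),r,topress([*r[0],178]))
E
```

```text
t 8.17 press [-68.4   0.3 294.3] F [0.9 0.9 0.5] turn [-3.14e+00  1.00e-03] w 0.0
rel [58.9 73.   0.2]
[[-0.075, 0.995, 0.063], [-0.006, 0.062, -0.998], [-0.997, -0.075, 0.002]]
guard 0Traceback (most recent call last):
  File "<stdin>", line 6, in <module>
    return umr_minimum(a, axis, None, out, keepdims, initial, where)
ValueError: zero-size array to reduction operation minimum which has no identity
```

View pics/w6.png

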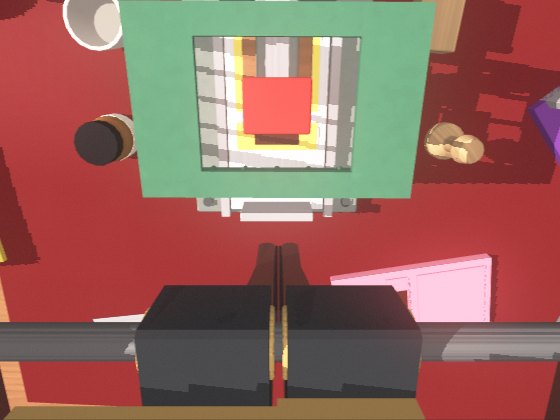

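The wrist view now shows the whole guard at columns 125–435 and rows 3–198, with the red pad at about (278,106). My depth mask came back empty, so I'll measure this view by casting rays instead.

```bash
python3 - <<'E'
from h import *
d=np.load("wrist6.npz");P=pts(d); hsv=cv2.cvtColor(d["img"],cv2.COLOR_RGB2HSV); print(hsv[185,280],P[185,280],P[106,278])
g=(P[...,2]>183)&(P[...,2]<196)&(P[...,0]>590); g[205:]=0
n,l,s,c=cv2.connectedComponentsWithStats(g.astype(np.uint8)); i=1+np.argmax(s[1:,4]); print(s[i])
W=ray(d,np.argwhere(l==i)[:,::-1],190); r=cv2.minAreaRect(W[:,:2].astype(np.float32)); print("guard",r,topress([*r[0],190]))
q=ray(d,[[193,36],[361,37],[201,169],[352,171]],190); print("window",[topress(p).round(1) for p in q],topress(q.mean(0)))
H,S=hsv[...,0].astype(int),hsv[...,1]
rd=((H<6)|(H>174))&(S>180)&(abs(P[...,2]-178)<5)
W=ray(d,np.argwhere(rd)[:,::-1],178); r=cv2.minAreaRect(W[:,:2].astype(np.float32)); print("pad",rd.sum(),r,topress([*r[0],178]))
q=ray(d,[[240,218],[312,218]],75); print("plate front",[topress(p).round(1) for p in q])
E
```

```text
[ 66  65 188] [610.82851662 121.50881955 190.13547465] [666.00716379 126.48977442 177.41381967]
[  117     0   319   198 36670]
guard ((665.7713623046875, 127.81924438476562), (129.88955688476562, 199.8783416748047), 3.3928091526031494) [ -3.19091652   0.71537951 190.        ]
window [array([ 41.4,  54.4, 190. ]), array([ 41.1, -54.2, 190. ]), array([-46.5,  55.3, 190. ]), array([-47.7, -54.7, 190. ])] [ -2.94580202   0.21008426 190.        ]
pad 0 ((0.0, 0.0), (0.0, 0.0), 0.0) [-675.52365923  -86.22108689  178.        ]
plate front [array([-129.3,   40.6,   75. ]), array([-129.1,  -38.6,   75. ])]
```

Call:
send_rows(rows=[[8,20,0,0],[8,20,0,0],[8,14,0,0],[8,8,0,0],[6,2,0,0],[0,0,0,0],[0,0,0,0]])

```text
t: 8.8
ee_pos: [656.3, 127.2, 250.2]
orientation: [1.121, 1.293, -1.221]
ft_force: [0.1, -0.6, -0.9]
width: 0.6
```

```bash
python3 st.py -3 0 185
```

```text
t 8.8 press [-12.6   0.6 250.2] F [ 0.1 -0.6 -0.9] turn [-3.139e+00  3.000e-03] w 0.6
rel [64.3 14.7  0.5]
[[-0.078, 0.995, 0.064], [-0.007, 0.063, -0.998], [-0.997, -0.079, 0.002]]
```

Call:
send_rows(rows=[[10,5,0.2,0.003],[15,4,0,0],[15,3,0,0],[12,2,0,0],[8,1,0,0],[0,0,0,0],[0,0,0,0]])

```text
t: 9.38
ee_pos: [665.3, 127.6, 184.4]
orientation: [1.123, 1.291, -1.223]
ft_force: [0.5, 1.2, -0.5]
width: 0.7
```

```bash
python3 st.py -3 0 160
```

```text
t 9.38 press [ -3.7   0.5 184.4] F [ 0.5  1.2 -0.5] turn [ 3.141 -0.   ] w 0.7
rel [24.3  2.6  0.5]
[[-0.078, 0.995, 0.061], [-0.007, 0.06, -0.998], [-0.997, -0.078, 0.002]]
```

Call:
send_rows(rows=[[5,0.5,0,0],[5,0.5,0,0],[5,0.5,0,0],[5,0.5,0,0],[5,0.5,0,0]])

```text
t: 9.8
ee_pos: [666.2, 127.7, 161.9]
orientation: [1.124, 1.29, -1.221]
ft_force: [-2.8, -0.6, 7.1]
width: 0.2
```

```bash
python3 st.py -3 0 153
```

```text
t 9.8 press [ -2.8   0.6 161.9] F [-2.8 -0.6  7.1] turn [ 3.141 -0.   ] w 0.2
rel [8.9 0.5 0.5]
[[-0.076, 0.995, 0.061], [-0.006, 0.061, -0.998], [-0.997, -0.076, 0.002]]
```

Call:
send_rows(rows=[[4,0.3,0,0],[4,0.3,0,0],[4,0.3,0,0],[3,0.2,0,0]])

```text
t: 10.13
ee_pos: [667.0, 127.8, 156.0]
orientation: [1.126, 1.288, -1.219]
ft_force: [-11.1, -1.7, 21.0]
width: 0.4
```

```bash
python3 st.py -3 0 153
```

```text
t 10.13 press [ -2.    0.6 156. ] F [-11.1  -1.7  21. ] turn [ 3.142 -0.   ] w 0.4
rel [ 3.1 -0.8  0.6]
[[-0.073, 0.995, 0.061], [-0.006, 0.061, -0.998], [-0.997, -0.073, 0.002]]
```

Call:
send_rows(rows=[[3,0,0,0],[3,0,0,0],[3,0,0,0],[3,0,0,0],[3,0,0,0]])

```text
t: 10.55
ee_pos: [666.9, 127.7, 156.1]
orientation: [1.129, 1.284, -1.214]
ft_force: [-8.6, -2.2, 18.2]
width: 0.6
```

```bash
python3 st.py -3 0 153; python3 - <<'E'
from h import *
from workcell import ctrl
d=ctrl.get_image("scene"); cv2.imwrite("pics/s7.png",cv2.resize(d["img"][160:290,270:420,::-1],None,fx=5,fy=4.5,interpolation=cv2.INTER_CUBIC))
E
```

```text
t 10.55 press [ -2.1   0.6 156.1] F [-8.6 -2.2 18.2] turn [-3.141  0.   ] w 0.6
rel [ 3.2 -0.7  0.6]
[[-0.066, 0.996, 0.061], [-0.005, 0.061, -0.998], [-0.998, -0.067, 0.001]]
```

View pics/s7.png

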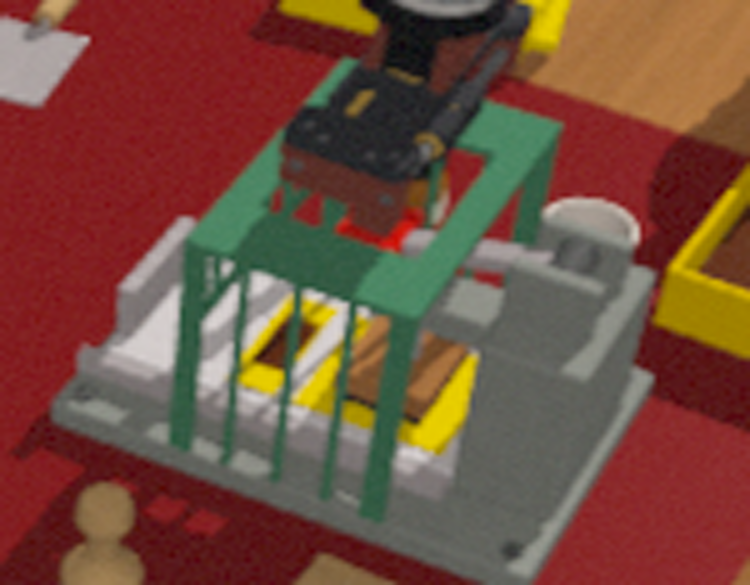

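The pad is down at the hard stop at about 18 N, and the fingers are well inside the window. I'll hold it there.

Call:
send_rows(rows=[[4,0,0,0],[4,0,0,0],[4,0,0,0],[4,0,0,0],[4,0,0,0],[4,0,0,0],[4,0,0,0],[4,0,0,0],[4,0,0,0],[4,0,0,0]])

```text
t: 11.43
ee_pos: [667.0, 127.8, 155.7]
orientation: [1.138, 1.274, -1.201]
ft_force: [-11.2, -1.1, 24.7]
width: 0.3
```

```bash
python3 st.py -3 0 153
```

```text
t 11.43 press [ -2.    0.6 155.7] F [-11.2  -1.1  24.7] turn [-3.141e+00  1.000e-03] w 0.3
rel [ 2.7 -0.9  0.6]
[[-0.051, 0.997, 0.062], [-0.003, 0.062, -0.998], [-0.999, -0.051, 0.0]]
```

Call:
send_rows(rows=[[4,0,0,0],[4,0,0,0],[4,0,0,0],[4,0,0,0],[4,0,0,0],[4,0,0,0]])

```text
t: 11.93
ee_pos: [667.0, 127.7, 155.6]
orientation: [1.142, 1.268, -1.194]
ft_force: [-10.5, -1.7, 25.4]
width: 0.4
```

```bash
python3 st.py -3 0 190
```

```text
t 11.93 press [ -2.    0.6 155.6] F [-10.5  -1.7  25.4] turn [-3.14e+00  1.00e-03] w 0.4
rel [-34.3  -2.5   0.5]
[[-0.042, 0.997, 0.062], [-0.002, 0.062, -0.998], [-0.999, -0.042, -0.0]]
```

Held for about 1.8 s at the stop. Now I release gently and withdraw straight up.

Call:
send_rows(rows=[[-3,0,0,0],[-4,0,0,0],[-5,0,0,0],[-6,0,0,0],[-8,0,0,0],[-10,-0.5,0,0],[-15,-0.5,0,0],[-20,-1,0,0],[-25,-1,0,0],[-15,-1,0,0]])

```text
t: 12.77
ee_pos: [666.2, 127.5, 274.0]
orientation: [1.141, 1.269, -1.195]
ft_force: [0.4, 1.5, 0.5]
width: 0.1
```

```bash
python3 st.py -160 0 300
```

```text
t 12.77 press [ -2.8   0.4 274. ] F [0.4 1.5 0.5] turn [-3.14e+00  1.00e-03] w 0.1
rel [ -19.1 -158.2    0.2]
[[-0.044, 0.997, 0.062], [-0.003, 0.062, -0.998], [-0.999, -0.044, -0.0]]
```

Call:
send_rows(rows=[[-8,-8,0,0],[-4,-16,0,0],[0,-20,0,0],[0,-20,0,0],[0,-16,0,0],[0,-6,0,0],[0,0,0,0],[0,0,0,0]])

```text
t: 13.43
ee_pos: [578.4, 122.2, 295.6]
orientation: [1.148, 1.262, -1.187]
ft_force: [0.4, -0.4, 0.1]
width: 0.6
```

```bash
python3 st.py; python3 - <<'E'
from h import *
from workcell import ctrl
d=ctrl.get_image("wrist"); cv2.imwrite("pics/w8.png",d["img"][:,:,::-1]);np.savez("wrist8.npz",**d)
P=pts(d);print(d["world_from_camera"][:3,3])
s=ctrl.get_image("scene"); cv2.imwrite("pics/s8.png",s["img"][:,:,::-1]); np.savez("scene8.npz",**s)
# pad height by scene depth
Q=pts(s); hsv=cv2.cvtColor(s["img"],cv2.COLOR_RGB2HSV);H,S,V=[hsv[...,i].astype(int) for i in range(3)]
rd=((H<6)|(H>174))&(S>180)&(V>150)&(Q[...,2]>120)&(Q[...,2]<195); print(rd.sum(),Q[rd].mean(0))
# object displacement check scene0 vs scene8: changed pixels
E
```

```text
t 13.43 press [-90.7   0.4 295.6] F [ 0.4 -0.4  0.1] turn [-3.141e+00  1.000e-03] w 0.6
[[-0.033, 0.998, 0.062], [-0.001, 0.062, -0.998], [-0.999, -0.033, -0.001]]
[656.40081414 126.10667899 454.95396927]
200 [668.89553193 124.496886   177.62147732]
```

View pics/w8.png

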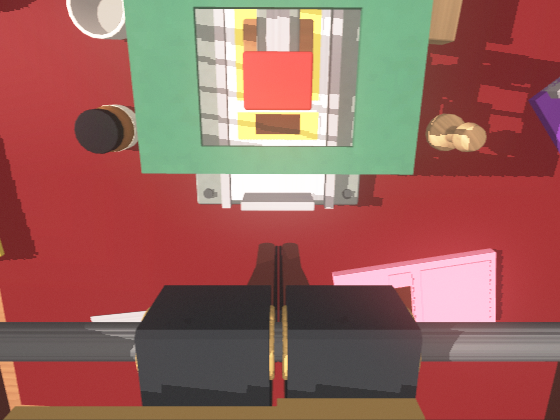

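View pics/s8.png

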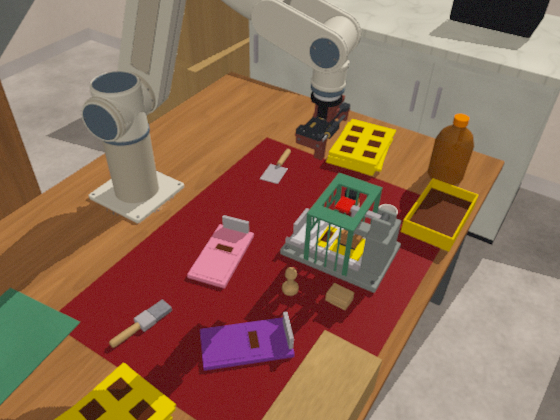

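```bash
python3 - <<'E'
from h import *
for f,(y0) in (("wrist4.npz",0),("wrist8.npz",0)):
    d=np.load(f);P=pts(d); 
    m=(abs(P[...,2]-75)<2.5)&(P[...,0]>520)&(P[...,0]<560)&(abs(P[...,1]-119)<45)
    W=ray(d,np.argwhere(m)[:,::-1],75); r=cv2.minAreaRect(W[:,:2].astype(np.float32)); print(f,m.sum(),r,topress([*r[0],75]))
    m=(abs(P[...,2]-20)<2.5)&(P[...,0]>515)&(P[...,0]<560)&(abs(P[...,1]-119)<98)
    q=np.array([topress(p) for p in P[m]]); print("base front",q[:,0].min())
E
```

```text
wrist4.npz 5241 ((540.9583129882812, 120.37080383300781), (9.91615104675293, 79.3366470336914), 3.634711503982544) [-128.22588076    0.90048617   75.        ]
base front -143.06731467787432
wrist8.npz 677 ((541.6712036132812, 120.88124084472656), (10.201417922973633, 79.3248519897461), 3.6507656574249268) [-127.48315839    1.36645018   75.        ]
base front -143.2026285706344
```

```bash
python3 -c "
from workcell import ctrl
print(ctrl.close_job())"
```

```text
the job is handed in; nothing more can be done
None
```

I pushed the carrier home, pressed the red lever pad down on its stop for about 1.8 s, released it and withdrew. The job was handed in at about 13.5 s with the arm clear of everything.

**Last checks**
- **Carrier home:** I pushed it in with the fingertips on the push plate. It met a hard stop at the same place twice, at about 24 N and then 45 N. Against the window centre measured by the wrist camera, the push face is at about -130 mm, which is the home position. It was still there after the press, to within 1 mm.
- **Lever press:** the pad held 18–25 N on its stop, against 8 N for the spring alone. Afterwards the pad top read 177.6 mm, so it came back up.
- **Guard and other objects:** I saw no sign of touching the guard, and in the last pictures the loose objects appear unmoved by eye.

**What disagreed or went less than ideally**
- **Base plate edge:** its front edge measured about 10 mm in front of the push face, not the 15 mm expected if the base plate were centred on the window. I trusted the window measurement and the hard stop.
- **Tool lean:** while pushing, the tool leaned back by up to about 0.1 rad. It also pressed down on the carrier, at about 40 N on the second push. The carrier did not appear to tip.

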